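# Open the guard and throw the cam clamp on a gauge rig

## Robot

A 6-joint arm with a two-finger parallel gripper is mounted at the origin on the work surface. World frame = base frame: x ahead of the robot, y to its left, z up, the work surface at z = 0. Lengths are in m, angles in rad, forces in N, time in s.
With the tool pointing down it reaches from about 0.375 to 0.975 m from the base axis. Payload 3.8 kg.
Tool frame: the origin (TCP) lies on the centre line of the jaws, within the pads' length; the fingertips stand 25 mm ahead of it and the grasp point (between the pads) lies 6 mm ahead of it; y points along the fingers, z is the direction in which the jaws open and shut, and the axes are right-handed (so a half turn about y gives the same grasp; the last joint's range is limited). The gripper opens to 85 mm and grips with 20 to 120 N. Pads are 22 mm wide; open, the fingers measure 114 mm over their backs; the gripper's body (76 mm by 85 mm) begins 54 mm behind the grasp point. The pads swing forward as they close: fully open they stand 13 mm farther back than shut.
Start: joints at [1.309, 0.264, 1.604, -0, 1.274, -0.037], TCP at [0.15, 0.658, 0.256] pointing down, gripper open.
Joint ranges: [-2.63, 2.63], [-0.94, 2.18], [0.31, 2.57], [-1.31, 4.45], [0, 2.66], [-2.55, 2.55]. Speed limits (rad/s): [2.57, 2.57, 3.14, 3.14, 3.14, 3.14].

## Interface

Orientations are given as a rotation vector (axis times angle).
In Python, from workcell import bot gives the robot as it stands.
- The arm moves only by the shell command python3 -m jog 'ROWS' [FORCE]. ROWS is JSON, a list of rows, each a list of 5 numbers: the shift along the world's x, y, z in mm, then the turn about the world's z in degrees, then the finger opening in mm, from 0 to 85.4. A call has exactly 10 rows; each row is the pose to reach, as a shift and turn from the pose commanded when the call began; what a row does not reach only later rows make up. A row lasts 1/8 s, in which the tool goes at most 62.5 mm and 10.7 degrees, less where a joint would pass 70% of its speed; a pose out of reach is approached as far as the arm can. A call with a gripper value outside its range is refused whole. The fingers move at their own pace and stop on an object; FORCE is the grip in N (left out, the last holds). Time passes only in rows, so rows that repeat a pose let the fingers close, or fill a call up. It gives the time, the measured TCP pose, the force and the opening at its end, in the units of the state.
- bot.read_state(): the state, without advancing time (a new reading comes with each control period).
- bot.read_camera(name): name is "scene" or "side" or "wrist"; returns a dict with "pixels" (420x560x3 uint8, red, green, blue), "fx", "fy", "cx", "cy" (pixels), "R" (3x3) and "t" (3): a world point X has camera coordinates R X + t. Camera axes: x right, y down, z forward; pixel columns grow to the right and rows downward; lengths in m; the calibration is good to about 2 mm. The wrist camera is an equidistant fisheye: a pixel r from the principal point sees the ray r / f radians off the axis. A picture is of the moment at which its call begins. There is no depth.
- bot.finish_job(): hands the job in, once; it reports no verdict.
The state is a dict: "time": time; "q": joint angles; "joint_vel": joint speeds; "joint_torque": joint torques, N m; "tool_pos": TCP position; "tcp_rot": TCP orientation; "wrist_force": force on the tool from outside, world axes, zero at the start; "torque": the same for the moment, N m; "width": opening from 0.0 (shut) to 1.0 (fully open).
Only numpy, scipy, OpenCV 4.12 (cv2) and the standard library are available. Lean on these libraries where they do the work, as an engineer would, in place of code of your own. Each camera call takes 0.05 s, during which the arm holds its last target.

## Task

First swing the clear guard door of the blue gauge-calibration rig wide open by its upright handle. Then push the ball-ended cam lever behind it up and over, away from the doorway, until it snaps shut and clamps the gauge block. Leave the guard standing wide open, and do not shift the gauge or knock the two brass fittings standing on the rig's deck.

Things in the scene. Friction and masses are not known exactly. Their poses are not given: they have to be found in the camera images.
- rig: Fixed blue deck, 360 x 280 mm, top 50 mm above the table. Origin on the table under the lever pivot, z up; spans x -150..210, y -140..140 mm. Front (-x) holds the guard door, plane x = -124; it faces roughly the robot's right. Side screens at y = -106 and 76, x -120..0, 135 mm high (front posts 182). No roof. At the back: black weights (152, 80), 130 mm high, and a digital gauge (165, -90), 170 mm high.
- guard (a joint): Hinge of the guard door in rad: 0 = shut, grows as it opens (anticlockwise from above), stop at 1.9. Starts shut or ajar, 0 to 0.55. Light: 0.45 kg, friction about 0.06 N m, no spring or catch; it stays where it is left.
- guard_handle (a point): Middle of the free upright part of the guard's steel handle: a round bar 12 mm thick, its axis 39 mm out from the door's face, reaching 26 mm above this point (free top) and 29 mm below it, where rods join it to the door. 174 mm above the table. The door: a clear pane in a 12 mm thick aluminium frame, 182 mm wide, top 185 mm above the table.
- guard_hinge (a point): Point on the guard's vertical hinge axis at the handle's height, at x = -124, y = -106 mm of the rig. The handle is 155 mm from it along the door and 45 mm in front of the door's mid-plane.
- lever (a joint): Cam lever in rad, turning about the rig's y axis: 0 = open, leaning 50 degrees from upright to the rig's -x (the doorway); 2.23 = closed, leaning 78 degrees to +x. A spring drives it away from its high point at 1.35 (27 degrees past upright): back open before it, snapping shut beyond it. It resists with about 0.65 N m (9 N level at the ball) off the open stop, nothing at the high point.
- lever_ball (a point): Centre of the black ball knob, 26 mm in diameter, at the end of the lever's 10 mm thick steel rod, 120 mm from the pivot. At the start it is 157 mm above the table, 92 mm from the pivot towards the doorway and 13 mm clear of the shut door.
- lever_pivot (a point): Centre of the lever's pivot on the rig, 80 mm above the table, straight above the rig's origin.
- gauge: Loose gauge under test, about 0.5 kg, lying on the deck: a steel block 46 x 40 x 32 mm under the clamp foot, and, 78 mm along its +x, a black round dial gauge 64 mm in diameter, 31 mm high, face up. Origin at the underside of the block's centre, about 72 mm beside the lever towards the rig's -y.
- fitting_a: Loose upright brass and steel pipe fitting, 28 mm in diameter, 42 mm high, standing on the deck 55 to 100 mm beside the lever towards the rig's +y. Origin at its underside; z up.
- fitting_b: Another such fitting, 35 mm in diameter, 42 mm high, also standing on the deck on the rig's +y side. Origin at its underside; z up.
Not all that is in view belongs to the job. What is shaped like the fitting_a but purple or turquoise is not meant.

How it is judged:
On the way, in this order (a step that is already met when the one before it is completed fails the run):
1. the guard is wide open while the lever is still open (value of joint guard above 1.15 rad and value of joint lever below 0.5 rad), for 0.2 s.
2. the lever has gone over its high point and snapped closed (value of joint lever above 2.12 rad), for 0.3 s.
At the end, for the whole second after the job is handed in: The lever is snapped closed (joint above 2.12 rad), the guard stands open beyond 1.15 rad (66 degrees), the gauge lies within 15 mm of where it began, both fittings stand upright within 30 mm of where they began (value of joint lever above 2.12 rad and value of joint guard above 1.15 rad and distance of gauge from where it was at the start of the episode below 0.015 m and angle between each of fitting_a, fitting_b's own z axis and vertical below 0.2 rad and distance of each of fitting_a, fitting_b from where it was at the start of the episode below 0.03 m); the robot touches nothing.
It fails at once if the lever is thrown while the guard is not wide open (value of joint lever above 1 rad and value of joint guard below 1 rad).
It fails at once if the gauge is shifted (distance of gauge from where it was at the start of the episode above 0.02 m).
It fails at once if a fitting is knocked over (angle between any of fitting_a, fitting_b's own z axis and vertical above 0.7 rad).
It also fails if it takes over 53 s, if anything falls off the work surface, if the arm or the gripper's body presses on something with over 40 N, if the wrist force passes 120 N, or if a joint passes its speed limit or range.

## Working session

There is one attempt and no reset: what is moved stays moved. The work goes in short steps, Python scripts to look and compute and a shell command to move; the robot and the scene stay as the last step left them, time stands still between calls to the robot, and variables do not carry over. Pictures are saved under pics/ and viewed, and the job is handed in when it is done.

```bash
mkdir -p pics; ls
cat > h.py <<'E'
import numpy as np,cv2,json
from workcell import bot
def snap(tag):
    for n in ["scene","side","wrist"]:
        c=bot.read_camera(n); cv2.imwrite(f"pics/{tag}_{n}.png",c["pixels"][:,:,::-1])
        np.savez(f"pics/{tag}_{n}.npz",**{k:np.array(v) for k,v in c.items()})
def ray(tag,n,u,v):
    c=np.load(f"pics/{tag}_{n}.npz"); x=(u-c["cx"])/c["fx"]; y=(v-c["cy"])/c["fy"]
    if n=="wrist":
        r=np.hypot(x,y); d=np.array([x/r*np.sin(r),y/r*np.sin(r),np.cos(r)])
    else: d=np.array([x,y,1.])
    R=c["R"]; d=R.T@d; return -R.T@c["t"], d/np.linalg.norm(d)
def tri(tag,obs):
    A=np.zeros((3,3));b=np.zeros(3);L=[]
    for o in obs:
        p,d=ray(tag if len(o)==3 else o[3],*o[:3]); P=np.eye(3)-np.outer(d,d);A+=P;b+=P@p;L.append((p,P))
    X=np.linalg.solve(A,b); return X,[round(1000*np.linalg.norm(P@(X-p)),1) for p,P in L]
def proj(tag,n,X):
    c=np.load(f"pics/{tag}_{n}.npz"); p=c["R"]@np.array(X)+c["t"]
    if n=="wrist":
        r=np.hypot(p[0],p[1]);th=np.arctan2(r,p[2]);return c["cx"]+c["fx"]*th*p[0]/r,c["cy"]+c["fy"]*th*p[1]/r
    return c["cx"]+c["fx"]*p[0]/p[2],c["cy"]+c["fy"]*p[1]/p[2]
def crop(tag,n,u0,v0,u1,v1,s,out):
    im=cv2.imread(f"pics/{tag}_{n}.png")[v0:v1,u0:u1]
    cv2.imwrite(f"pics/{out}.png",cv2.resize(im,None,fx=s,fy=s,interpolation=cv2.INTER_CUBIC))
E
python3 -c "
from h import *
snap('a'); s=bot.read_state(); print(s)"
```

```text
pics
{'time': 0.15, 'q': array([ 1.30906969e+00,  2.64574295e-01,  1.60507042e+00,  3.33847853e-05,
        1.27370540e+00, -3.69189944e-02]), 'joint_vel': array([ 0.00091976, -0.00186889, -0.00356428, -0.00070785,  0.00176627,
       -0.00173576]), 'joint_torque': array([-8.58566309e-04, -5.15901518e+01, -3.67959523e+01, -1.16518440e-04,
        8.01041111e-03,  3.53838857e-06]), 'tool_pos': array([0.15033773, 0.65750352, 0.25524644]), 'tcp_rot': array([-1.56531472,  0.17677652, -0.17631535]), 'wrist_force': array([-1.00178412,  0.36611941, -0.24835889]), 'torque': array([-0.00183696,  0.00693528,  0.05412226]), 'width': 1.0004622320306498}
```

View pics/a_scene.png

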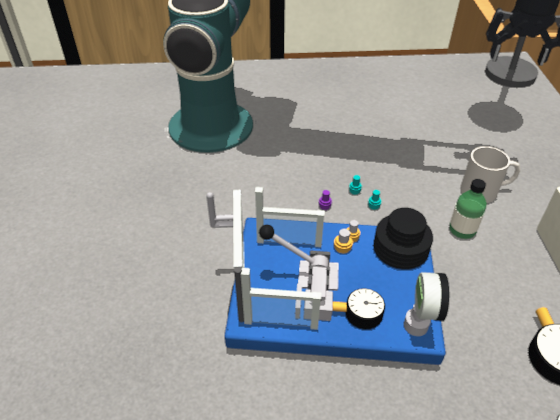

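View pics/a_side.png

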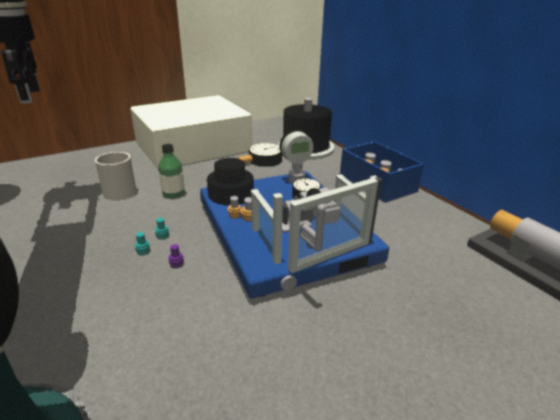

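View pics/a_wrist.png

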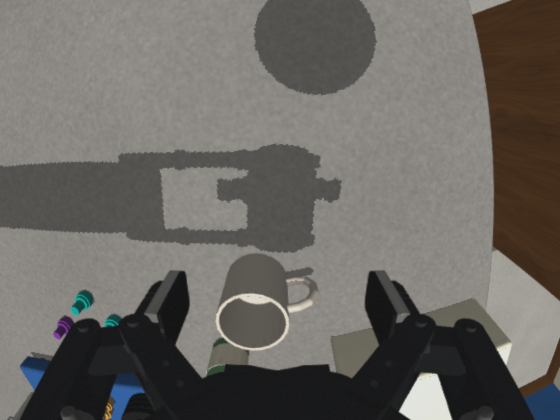

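```bash
python3 -c "
from h import *
crop('a','scene',190,170,460,360,2.9,'a1'); crop('a','side',190,120,400,310,3.5,'a2')"
```

```text
(no output)
```

View pics/a1.png

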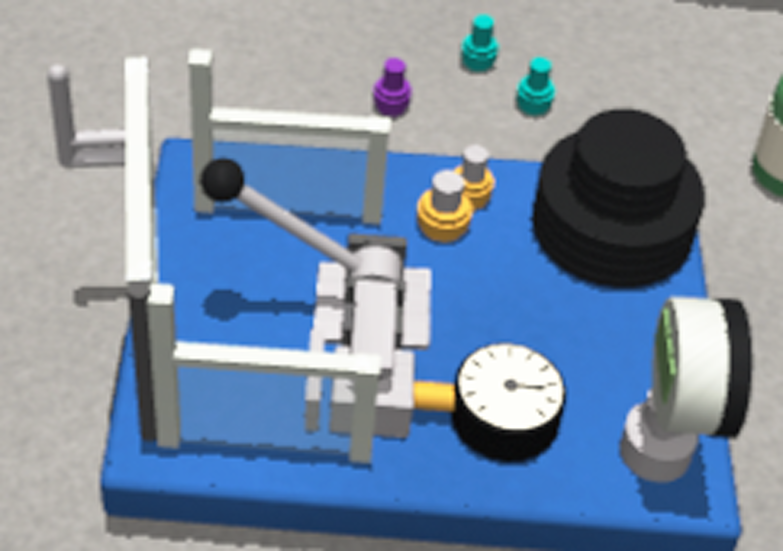

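View pics/a2.png

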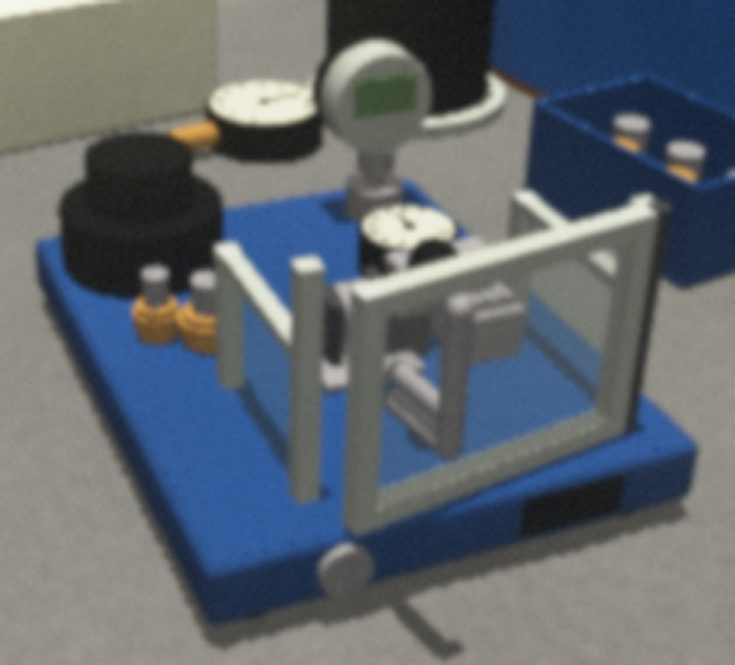

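```bash
cat > fit.py <<'E'
from h import *
from scipy.optimize import least_squares
S=lambda u,v:('scene',190+u/2.9,170+v/2.9); D=lambda u,v:('side',190+u/3.5,120+v/3.5)
def hp(g,z,a=155,o=45):
    # along door dir at g: start +y rotate ccw
    d=np.array([-np.sin(g),np.cos(g)]); n=np.array([-np.cos(g),-np.sin(g)])
    p=np.array([-124,-106])+a*d+o*n; return np.array([p[0],p[1],z])
def w(p,X):
    c,s=np.cos(p[2]),np.sin(p[2]); X=np.array(X)/1000.
    return np.array([p[0]+c*X[0]-s*X[1],p[1]+s*X[0]+c*X[1],X[2]])
if __name__=="__main__":
    F=[([-92,0,157],S(222,180)),([-92,0,157],D(433,258)),
    ([-120,76,182],S(201,55)),([-120,76,182],D(308,263)),
    ([-120,-106,182],S(161,292)),
    ([-150,-140,50],S(105,487)),([210,-140,50],S(738,530)),([-150,140,50],S(163,140)),
    ([-150,140,50],D(210,575)),([-150,-140,50],D(693,450)),([210,140,50],D(40,243))]
    H=[(200,S(58,72)),(200,D(458,300)),(147,S(68,160)),(147,D(451,450))]
    def res(p):
        r=[]
        for X,o in F: r+=list(np.array(proj('a',o[0],w(p,X)))-o[1:])
        for z,o in H: r+=list(np.array(proj('a',o[0],w(p,hp(p[3],z))))-o[1:])
        return np.array(r)
    best=min((least_squares(res,[.6,.1,y,.2],loss='soft_l1') for y in(1,1.5,2)),key=lambda s:s.cost)
    p=best.x; np.save('rig.npy',p); print(p, best.cost); print(res(p).reshape(-1,2).round(1).tolist())
    print('ball tri',tri('a',[F[0][1],F[1][1]]), w(p,[-92,0,157]))
    print('htop tri',tri('a',[H[0][1],H[1][1]]), w(p,hp(p[3],200)))
    print('hbot tri',tri('a',[H[2][1],H[3][1]]))
    for n,X in dict(pivot=[0,0,80],hinge=[-124,-106,174],post=[-120,76,182],weights=[152,80,130],dial=[165,-90,170],ballclosed=[117,0,105],balltop=[0,0,200]).items(): print(n,w(p,X).round(3))
    for g in (p[3],.8,1.2,1.5,1.8): print('handle',round(g,2),w(p,hp(g,174)).round(3),'edge',w(p,hp(g,185,182,0)).round(3))
E
python3 fit.py
```

```text
[0.53681217 0.21257402 1.42811409 0.15354133] 49.80117434869703
[[1.3, -0.1], [-0.7, -0.2], [-3.6, 0.4], [1.1, 0.6], [-2.9, 0.2], [-1.0, -0.9], [4.2, 0.2], [-0.3, -2.4], [-1.3, -2.1], [2.3, -3.9], [-4.0, -2.7], [0.2, -1.5], [0.9, -2.8], [-0.6, -9.5], [0.4, -15.1]]
ball tri (array([0.52394554, 0.11949874, 0.15741451]), [np.float64(0.2), np.float64(0.2)]) [0.5237299  0.12150891 0.157     ]
htop tri (array([0.46833777, 0.02756566, 0.19577978]), [np.float64(0.3), np.float64(0.3)]) [0.46960018 0.02808056 0.2       ]
hbot tri (array([0.46863792, 0.02627515, 0.12112102]), [np.float64(1.1), np.float64(1.1)])
pivot [0.537 0.213 0.08 ]
hinge [0.624 0.075 0.174]
post [0.445 0.105 0.182]
weights [0.479 0.374 0.13 ]
dial [0.649 0.363 0.17 ]
ballclosed [0.553 0.328 0.105]
balltop [0.537 0.213 0.2  ]
handle 0.15 [0.47  0.028 0.174] edge [0.442 0.073 0.185]
handle 0.8 [ 0.529 -0.056  0.174] edge [ 0.48  -0.036  0.185]
handle 1.2 [ 0.587 -0.082  0.174] edge [ 0.535 -0.084  0.185]
handle 1.5 [ 0.635 -0.086  0.174] edge [ 0.586 -0.103  0.185]
handle 1.8 [ 0.682 -0.076  0.174] edge [ 0.64  -0.107  0.185]
```

```bash
python3 -c "
from h import *
from fit import *
s=bot.read_state(); R=cv2.Rodrigues(s['tcp_rot'])[0]; print(R.round(3))
p=np.load('rig.npy')
a=np.degrees(np.arctan2(R[1,2],R[0,2]));print('jaw axis yaw',a)
rx=np.degrees(p[2]);print('rig x yaw',rx,'door normal yaw',rx+180+np.degrees(p[3]))
T=s['tool_pos']
for g in (p[3],.4,.6,.8,1.,1.2,1.4,1.5,1.6):
  h=w(p,hp(g,174)); print(round(g,2),h.round(3),'delta from g0 mm',((h-w(p,hp(p[3],174)))*1000).round(0),'turn',round(np.degrees(g-p[3]),1))
print('to handle',(w(p,hp(p[3],174))-T)*1000)
"
```

```text
[[ 0.975 -0.     0.223]
 [-0.223 -0.002  0.975]
 [-0.    -1.    -0.002]]
jaw axis yaw 77.11891430769495
rig x yaw 81.82491007034376 door normal yaw 270.6221801928975
0.15 [0.47  0.028 0.174] delta from g0 mm [0. 0. 0.] turn 0.0
0.4 [ 0.486 -0.008  0.174] delta from g0 mm [ 16. -36.   0.] turn 14.1
0.6 [ 0.505 -0.034  0.174] delta from g0 mm [ 35. -62.   0.] turn 25.6
0.8 [ 0.529 -0.056  0.174] delta from g0 mm [ 59. -84.   0.] turn 37.0
1.0 [ 0.557 -0.072  0.174] delta from g0 mm [  87. -100.    0.] turn 48.5
1.2 [ 0.587 -0.082  0.174] delta from g0 mm [ 118. -110.    0.] turn 60.0
1.4 [ 0.619 -0.087  0.174] delta from g0 mm [ 150. -115.    0.] turn 71.4
1.5 [ 0.635 -0.086  0.174] delta from g0 mm [ 166. -114.    0.] turn 77.1
1.6 [ 0.651 -0.084  0.174] delta from g0 mm [ 182. -112.    0.] turn 82.9
to handle [ 319.26244689 -629.42295779  -81.24644337]
```

```bash
python3 -m jog '[[0,-40,60,0,60],[20,-90,80,3,40],[50,-150,90,6,40],[80,-210,90,8,40],[115,-270,90,10,40],[150,-330,90,12,40],[180,-390,90,13,40],[210,-440,90,14,40],[245,-490,90,14,40],[270,-540,90,14,40]]' 40; python3 -m jog '[[20,-40,0,0,36],[40,-75,-10,0,36],[49,-89,-30,0,36],[49,-89,-60,0,36],[49,-89,-75,0,36],[49,-89,-75,0,36],[49,-89,-75,0,36],[49,-89,-75,0,36],[49,-89,-75,0,36],[49,-89,-75,0,36]]'; python3 -c "
from h import *
snap('b'); crop('b','scene',150,120,350,270,4,'b1');crop('b','side',230,120,400,310,3,'b2')"
```

```text
time: 1.4
tool_pos: [0.4123, 0.1322, 0.3463]
tcp_rot: [-1.57, -0.016, 0.015]
wrist_force: [0.7, 0.2, -0.2]
width: 0.469
time: 2.65
tool_pos: [0.4609, 0.0452, 0.2718]
tcp_rot: [-1.571, -0.016, 0.015]
wrist_force: [1.1, -0.6, 0.6]
width: 0.425
```

View pics/b1.png

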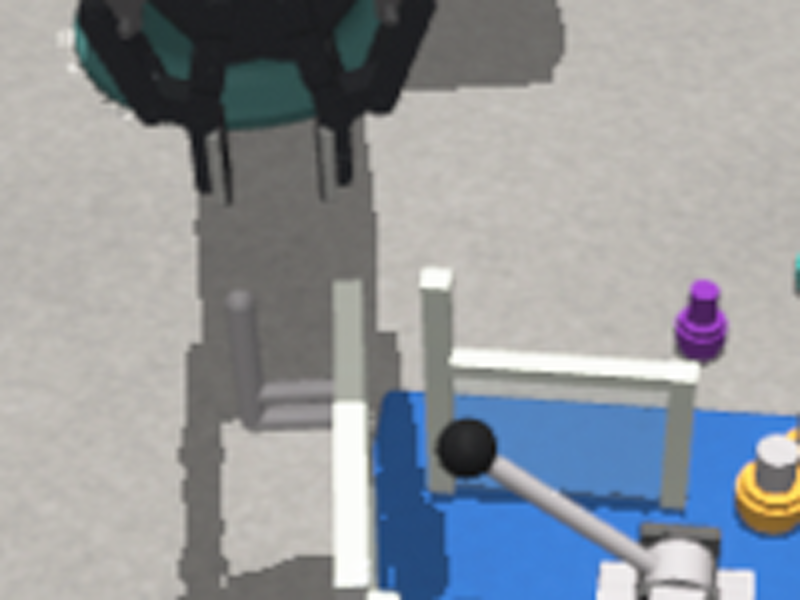

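View pics/b_wrist.png

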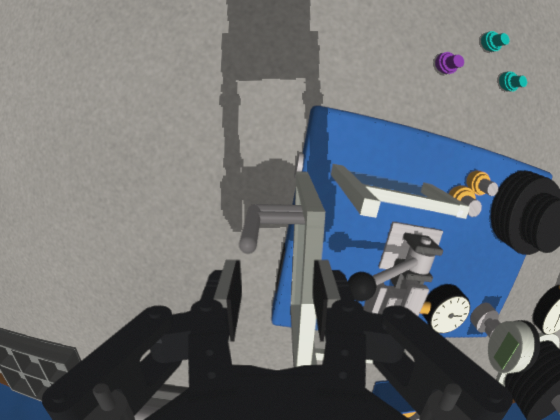

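View pics/b2.png

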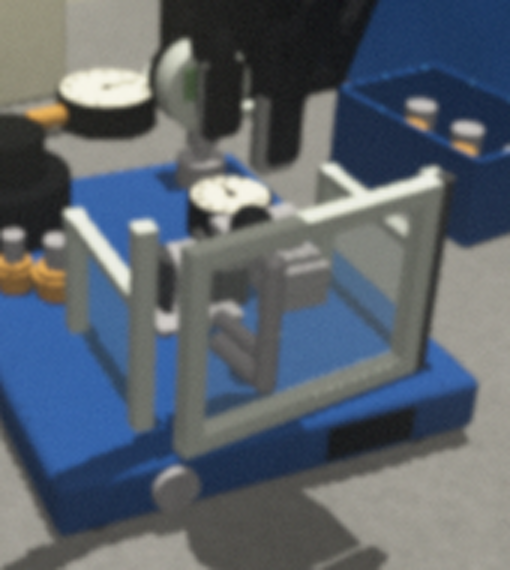

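```bash
python3 -c "
from h import *
print(tri('b',[('wrist',249,243),('scene',150+239/4,120+297/4),('side',230+272/3,120+255/3)]))
print(tri('b',[('wrist',363,286),('scene',150+467/4,120+447/4)]))
print(bot.read_state()['tool_pos'])
"
```

```text
(array([0.46719067, 0.02755492, 0.19649288]), [np.float64(1.1), np.float64(0.8), np.float64(1.0)])
(array([0.52313863, 0.12019705, 0.1573005 ]), [np.float64(0.5), np.float64(0.5)])
[0.46069311 0.04510524 0.27137246]
```

```bash
python3 -m jog '[[3,-9,0,0,31],[7,-18,0,0,31],[7,-18,0,0,31],[7,-18,-20,0,31],[7,-18,-40,0,31],[7,-18,-60,0,31],[7,-18,-75,0,31],[7,-18,-86,0,31],[7,-18,-86,0,31],[7,-18,-86,0,31]]'; python3 -c "
from h import *
snap('c'); crop('c','scene',150,120,350,270,4,'c1')"
```

```text
time: 4.05
tool_pos: [0.4682, 0.0271, 0.1859]
tcp_rot: [-1.571, -0.016, 0.014]
wrist_force: [-0.0, 0.1, 0.2]
width: 0.362
```

View pics/c1.png

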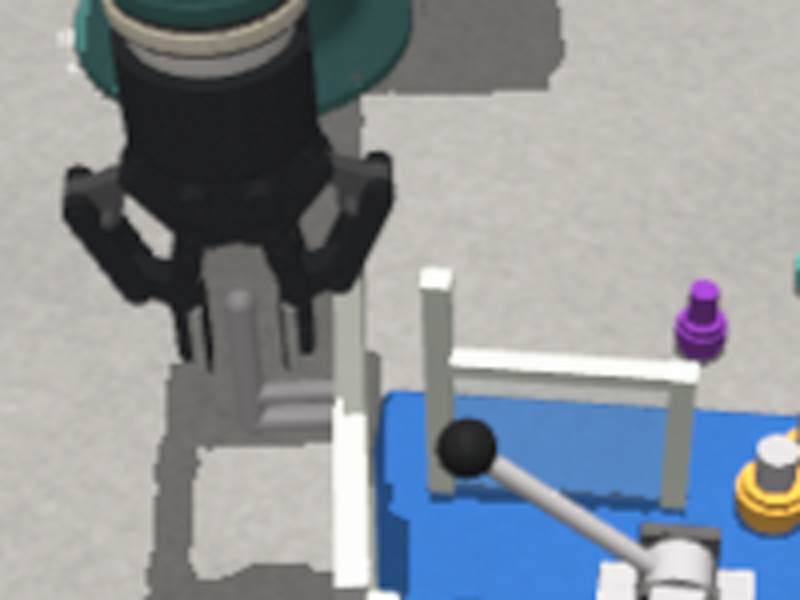

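View pics/c_wrist.png

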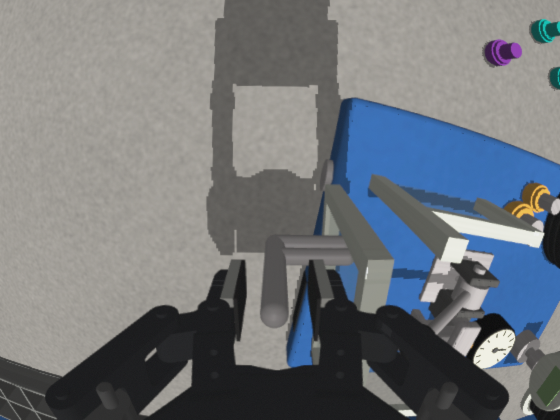

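```bash
python3 -m jog '[[0,0,0,0,22],[4,-12,0,5,22],[10,-24,0,10,22],[16,-36,0,14,22],[25,-50,0,20,22],[35,-62,0,26,22],[47,-74,0,32,22],[59,-84,0,37,22],[72,-92,0,43,22],[87,-100,0,48,22]]'; python3 -c "
from h import *
snap('d'); crop('d','scene',150,120,450,345,2.6,'d1')"
```

```text
time: 5.45
tool_pos: [0.5563, -0.0638, 0.1851]
tcp_rot: [-1.484, -0.651, 0.667]
wrist_force: [-0.4, -0.7, -0.1]
width: 0.255
```

View pics/d1.png

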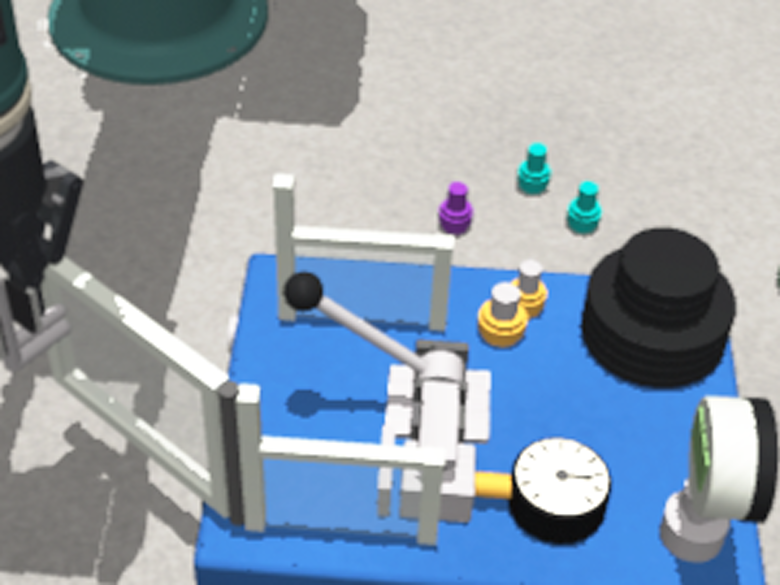

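View pics/d_wrist.png

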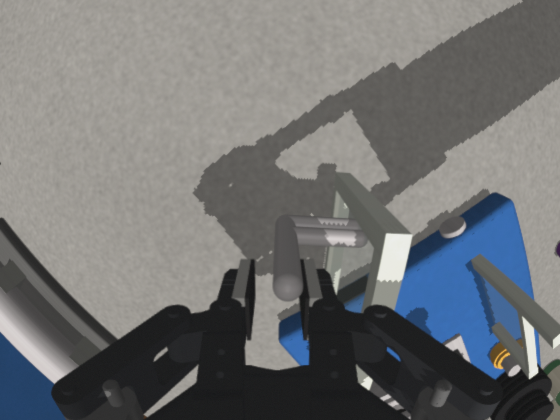

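```bash
python3 -m jog '[[14,-11,0,6,22],[31,-18,0,12,22],[47,-22,0,18,22],[63,-23,0,23,22],[79,-22,0,29,22],[95,-20,0,35,22],[106,-17,0,39,22],[111,-16,0,40,22],[111,-16,0,40,22],[111,-16,0,40,22]]'; python3 -c "
from h import *
snap('e'); crop('e','scene',100,120,400,345,2.6,'e1')
s=bot.read_state();R=cv2.Rodrigues(s['tcp_rot'])[0];print(np.degrees(np.arctan2(R[1,2],R[0,2])),s['q'])"
```

```text
time: 6.85
tool_pos: [0.6396, 0.028, 0.1378]
tcp_rot: [-1.611, -0.994, 1.111]
wrist_force: [0.3, -2.1, 1.4]
width: 0.258
166.2437921333634 [ 0.14311185  0.26113939  1.86899583 -0.33735835  0.9633664  -2.55135951]
```

View pics/e1.png

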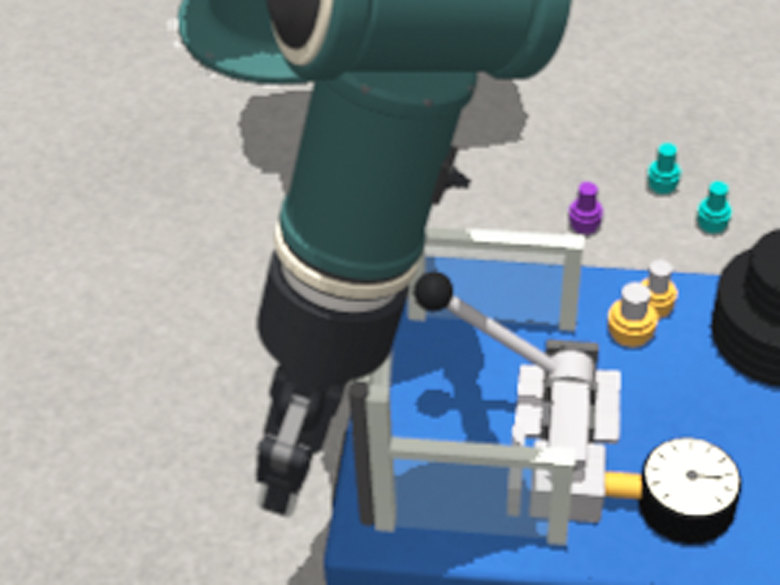

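View pics/e_wrist.png

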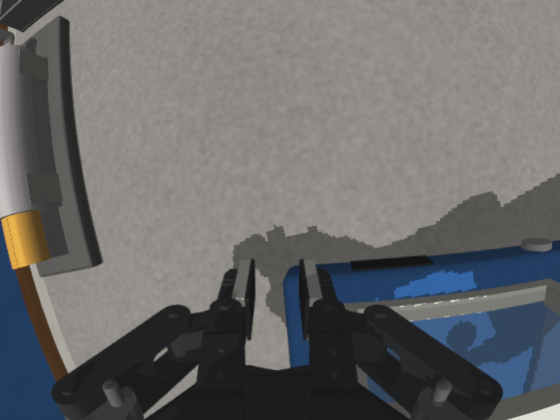

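View pics/e_side.png

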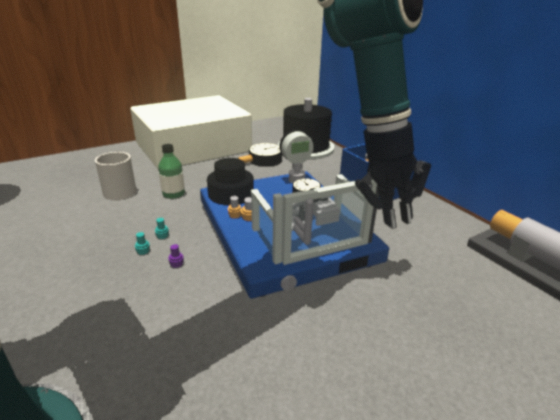

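View pics/e_scene.png

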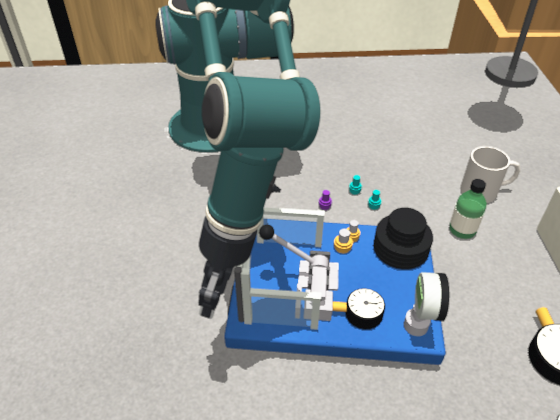

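```bash
python3 -c "
from h import *
crop('e','side',230,130,430,280,4,'e2')"
```

```text
(no output)
```

View pics/e2.png

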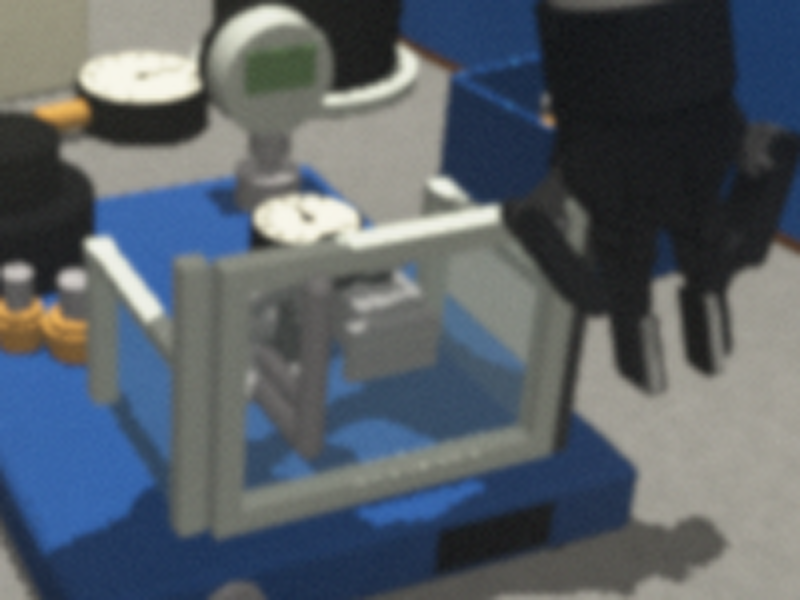

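```bash
python3 -m jog '[[0,-10,20,-10,22],[0,-30,60,-20,22],[0,-50,110,-30,22],[0,-60,150,-40,22],[-30,-60,170,-50,22],[-60,-60,170,-60,22],[-90,-60,170,-70,22],[-120,-60,170,-80,22],[-140,-50,170,-90,22],[-140,-50,170,-100,22]]'; python3 -c "
from h import *
s=bot.read_state();R=cv2.Rodrigues(s['tcp_rot'])[0];print(np.degrees(np.arctan2(R[1,2],R[0,2])),s['q'],R[:,1],s['tool_pos'])"
```

```text
time: 8.25
tool_pos: [0.4969, -0.0213, 0.3057]
tcp_rot: [-1.658, 0.558, -0.14]
wrist_force: [-0.2, -1.1, 0.1]
width: 0.251
65.94775761666106 [-0.04361675  0.07638449  1.75501763 -0.07595788  1.58842182 -1.16496052] [-0.27696032 -0.06385753 -0.95875711] [ 0.49694533 -0.02127274  0.30567297]
```

```bash
python3 -m jog '[[0,0,10,-10,30],[0,0,20,-20,30],[-5,0,20,-30,30],[-10,0,20,-40,30],[-15,-10,20,-50,30],[-20,-20,20,-60,30],[-25,-25,20,-70,30],[-30,-30,20,-80,30],[-30,-30,20,-90,30],[-30,-30,20,-100,30]]'; python3 -m jog '[[0,0,0,-10,30],[0,0,0,-20,30],[0,0,0,-30,30],[0,0,0,-40,30],[0,0,0,-50,30],[0,0,0,-58,30],[0,0,0,-64,30],[0,0,0,-64,30],[0,0,0,-64,30],[0,0,0,-64,30]]';  python3 -c "
from h import *
snap('f'); crop('f','scene',130,120,430,345,2.6,'f1');crop('f','side',230,130,430,280,4,'f2')
s=bot.read_state();R=cv2.Rodrigues(s['tcp_rot'])[0];print(np.degrees(np.arctan2(R[1,2],R[0,2])),s['q'],R,s['tool_pos'])"
```

```text
time: 9.5
tool_pos: [0.4681, -0.052, 0.3254]
tcp_rot: [-0.722, 1.839, -1.362]
wrist_force: [-0.2, -0.5, 0.3]
width: 0.351
time: 10.75
tool_pos: [0.4687, -0.0521, 0.3261]
tcp_rot: [0.424, 2.327, -1.978]
wrist_force: [0.5, 0.4, -0.1]
width: 0.349
-97.7496887657373 [-0.30671433 -0.30940395  2.06196687  0.22419961  1.20023971  1.35785154] [[-0.96026455  0.24550272 -0.13274193]
 [ 0.17053294  0.13962811 -0.97540889]
 [-0.22093103 -0.95928745 -0.17594622]] [ 0.46876035 -0.05219261  0.32619833]
```

View pics/f1.png

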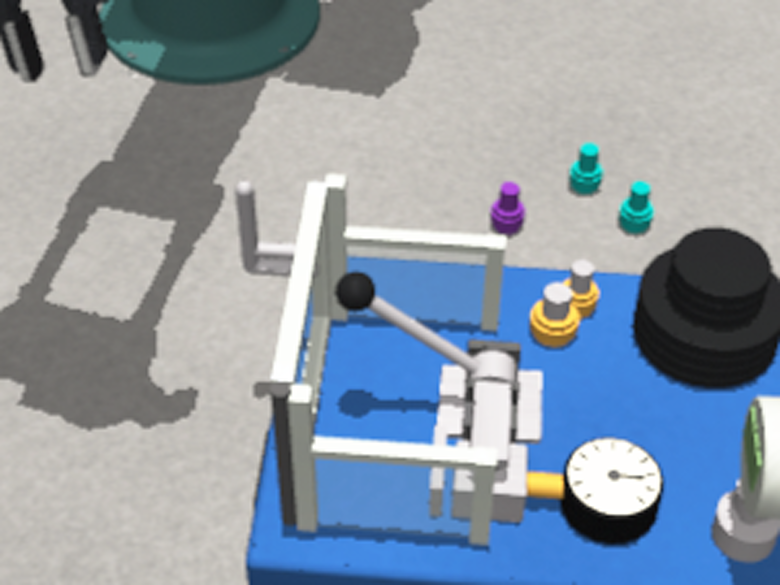

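View pics/f2.png

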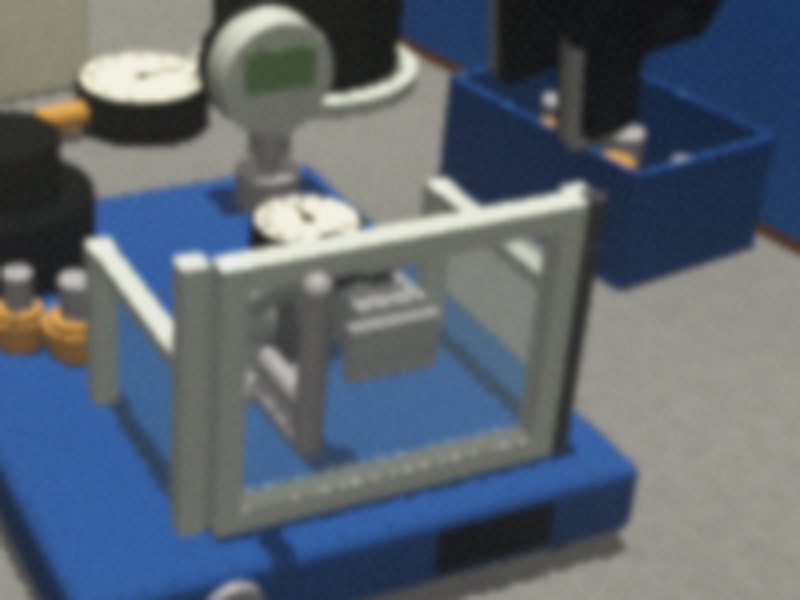

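View pics/f_wrist.png

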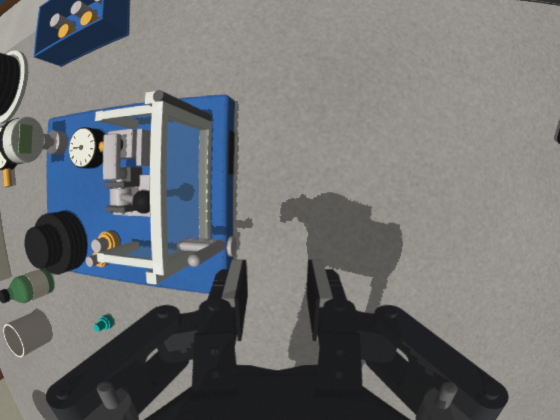

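```bash
python3 -c "
from h import *
from fit import *
X,r=tri('f',[('scene',130+245/2.6,120+187/2.6),('side',230+316/4,130+278/4),('wrist',195,259)]);print(X,r)
p=np.load('rig.npy')
for g in (0,.02,.05): print(g,w(p,hp(g,197)))
s=bot.read_state();R=cv2.Rodrigues(s['tcp_rot'])[0]
P=X.copy();P[2]=.180;T=P-.006*R[:,1];print(T,(T-s['tool_pos'])*1000)
for g in (0,.2,.4,.6,.8,1,1.2,1.4,1.5,1.6,1.7): print(g,((w(p,hp(g,174))-w(p,hp(0,174)))*1000).round(0)[:2],round(np.degrees(g)))
"
```

```text
[0.46368112 0.05011248 0.19567505] [np.float64(1.2), np.float64(1.0), np.float64(2.2)]
0 [0.46427854 0.0522591  0.197     ]
0.02 [0.46476051 0.04906734 0.197     ]
0.05 [0.4656029  0.04429936 0.197     ]
[0.46220811 0.04927471 0.18575572] [  -6.55224832  101.46731968 -140.44260811]
0 [0. 0.] 0
0.2 [  8. -31.] 11
0.4 [ 21. -60.] 23
0.6 [ 41. -86.] 34
0.8 [  65. -108.] 46
1 [  92. -124.] 57
1.2 [ 123. -135.] 69
1.4 [ 155. -139.] 80
1.5 [ 171. -139.] 86
1.6 [ 187. -137.] 92
1.7 [ 203. -133.] 97
```

```bash
python3 -m jog '[[0,30,-10,0,30],[-3,60,-30,0,30],[-6,90,-45,0,30],[-7,101,-55,0,30],[-7,101,-65,0,30],[-7,101,-85,0,30],[-7,101,-105,0,30],[-7,101,-125,0,30],[-7,101,-140,0,30],[-7,101,-140,0,30]]';  python3 -c "
from h import *
snap('g'); crop('g','scene',130,120,430,345,2.6,'g1');crop('g','side',230,130,430,280,4,'g2')"
```

```text
time: 12.15
tool_pos: [0.4609, 0.0484, 0.1849]
tcp_rot: [0.424, 2.328, -1.98]
wrist_force: [0.1, 0.3, -0.2]
width: 0.35
```

View pics/g1.png

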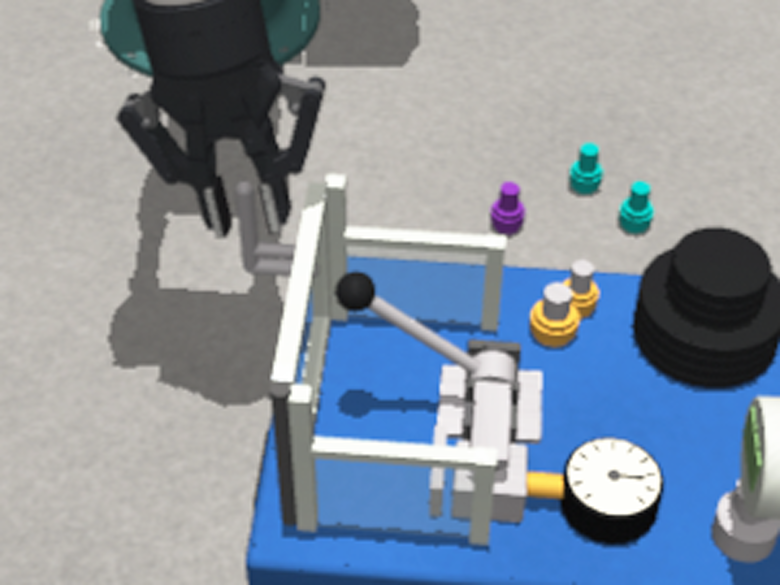

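View pics/g_wrist.png

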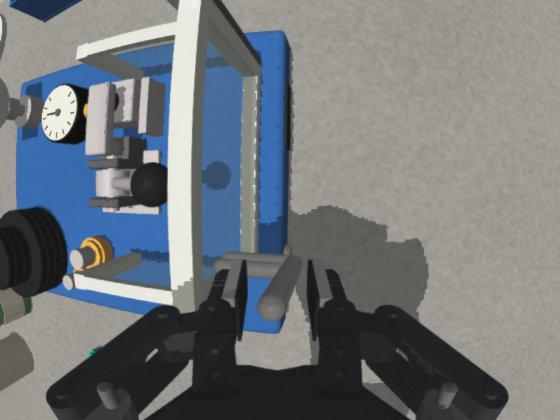

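```bash
python3 -m jog '[[4,-16,0,6,26],[8,-31,0,11,26],[14,-46,0,17,26],[21,-60,0,23,26],[31,-74,0,29,26],[41,-86,0,34,26],[53,-98,0,40,26],[65,-108,0,46,26],[78,-117,0,52,26],[92,-124,0,57,26]]';  python3 -c "
from h import *
snap('i'); crop('i','scene',100,120,430,345,2.4,'i1')
s=bot.read_state();R=cv2.Rodrigues(s['tcp_rot'])[0];print(np.degrees(np.arctan2(R[1,2],R[0,2])),s['q'])"
```

```text
time: 13.55
tool_pos: [0.5548, -0.0758, 0.1874]
tcp_rot: [-0.625, 1.901, -1.435]
wrist_force: [-1.3, 0.3, 1.1]
width: 0.306
-40.82939944968196 [-0.33775519  0.13937248  1.91030064  0.29760863  1.18646587  0.26950321]
```

View pics/i1.png

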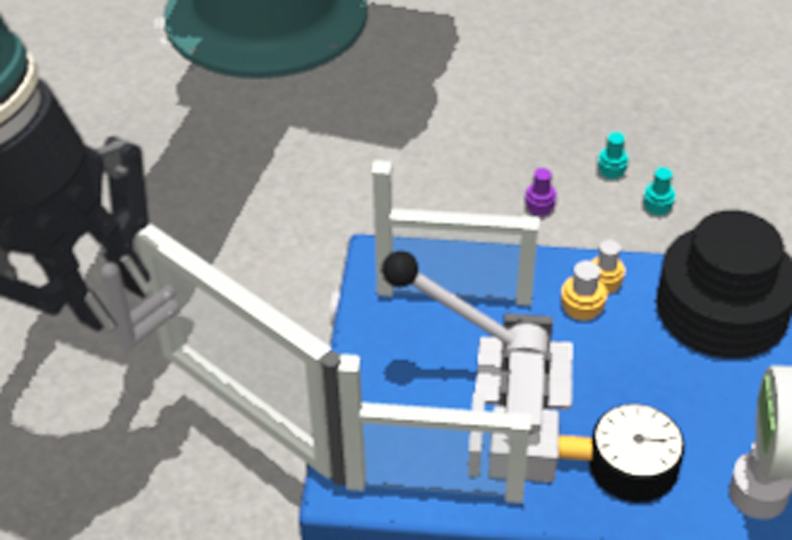

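View pics/i_wrist.png

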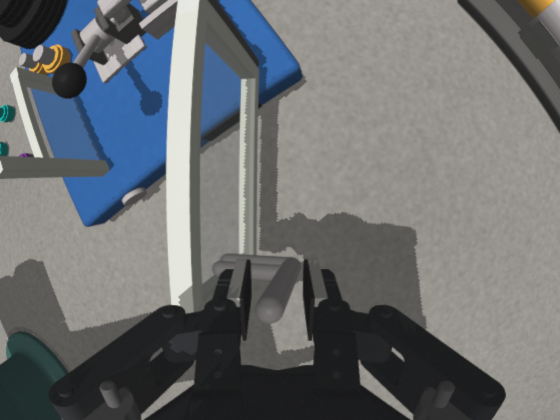

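```bash
python3 -m jog '[[15,-6,0,6,26],[31,-11,0,12,26],[47,-14,0,18,26],[63,-15,0,23,26],[79,-15,0,29,26],[95,-13,0,35,26],[103,-11,0,37,26],[103,-11,0,37,26],[103,-11,0,37,26],[103,-11,0,37,30]]';  python3 -c "
from h import *
snap('j'); crop('j','scene',100,120,430,345,2.4,'j1')
s=bot.read_state();R=cv2.Rodrigues(s['tcp_rot'])[0];print(np.degrees(np.arctan2(R[1,2],R[0,2])),s['q'],R)"
```

```text
time: 14.95
tool_pos: [0.6561, -0.0862, 0.1865]
tcp_rot: [-1.111, 1.496, -1.011]
wrist_force: [0.2, -0.0, 0.3]
width: 0.351
-3.7925775441387968 [-0.26000744  0.41205853  1.56469157  0.19196922  1.38508537 -0.23012101] [[-0.10386072 -0.15602685  0.98227724]
 [-0.96968054  0.23554127 -0.06511497]
 [-0.22120714 -0.95925801 -0.17575969]]
```

View pics/j1.png

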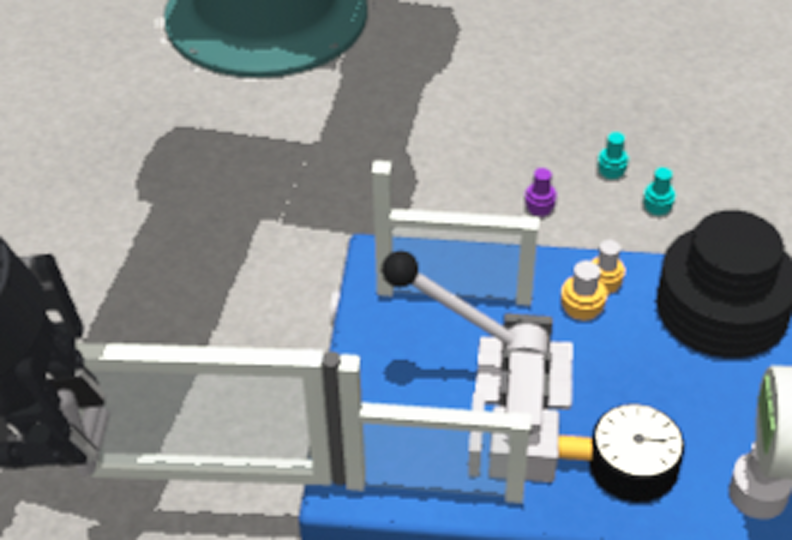

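View pics/j_wrist.png

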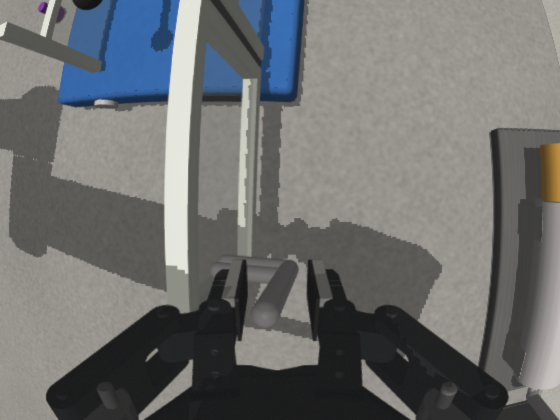

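```bash
python3 -c "
from h import *
from fit import *
X,r=tri('j',[('scene',100+401/2.4,120+268/2.4),('side',*(0,0))][:1]+[('wrist',0,0)][:0]+[('scene',190+222/2.9,170+180/2.9,'a'),('side',190+433/3.5,120+258/3.5,'a'),('wrist',363,286,'b')]);print(X,r)
p=np.load('rig.npy'); s=bot.read_state();R=cv2.Rodrigues(s['tcp_rot'])[0];T=s['tool_pos'];d=R[:,1];f=-R[:,0]
rx=np.array([np.cos(p[2]),np.sin(p[2]),0]);print('rx',rx)
off=X-w(p,[-92,0,157]);print(off)
def tcp(a,back=0):
    B=w(p,[120*np.sin(np.radians(a)),0,80+120*np.cos(np.radians(a))])+off*[1,1,0]
    return B-.014*d-.0205*f-back*rx
P0=tcp(-50,.06); print('P0',P0,'from now',(P0-T)*1000)
for a in (-50,-40,-30,-20,-10,0,10,20,27,32,37,42): print(a,((tcp(a)-P0)*1000).round(0),tcp(a).round(3))
"
```

```text
[0.5235681  0.12003929 0.15731135] [np.float64(0.4), np.float64(0.8), np.float64(0.5), np.float64(0.8)]
rx [0.1421986  0.98983815 0.        ]
[-0.0001618  -0.00146962  0.00031135]
P0 [0.51510203 0.03754688 0.16602938] from now [-141.27561657  123.78203756  -20.4869259 ]
-50 [ 9. 59.  0.] [0.524 0.097 0.166]
-40 [11. 74. 15.] [0.526 0.112 0.181]
-30 [13. 91. 27.] [0.528 0.129 0.193]
-20 [ 16. 110.  36.] [0.531 0.147 0.202]
-10 [ 19. 130.  41.] [0.534 0.167 0.207]
0 [ 22. 150.  43.] [0.537 0.188 0.209]
10 [ 25. 171.  41.] [0.54  0.209 0.207]
20 [ 27. 191.  36.] [0.543 0.229 0.202]
27 [ 29. 204.  30.] [0.544 0.242 0.196]
32 [ 31. 213.  25.] [0.546 0.251 0.191]
37 [ 32. 222.  19.] [0.547 0.259 0.185]
42 [ 33. 230.  12.] [0.548 0.267 0.178]
```

```bash
python3 -m jog '[[0,0,15,0,32],[0,0,35,0,32],[0,0,60,0,32],[0,0,85,0,32],[0,0,110,0,32],[0,0,130,0,30],[-20,20,130,0,25],[-40,40,130,0,20],[-60,60,130,0,18],[-80,80,130,0,18]]';  python3 -c "
from h import *
snap('k'); crop('k','scene',100,120,430,345,2.4,'k1')"
```

```text
time: 16.35
tool_pos: [0.5762, -0.0055, 0.3174]
tcp_rot: [-1.111, 1.495, -1.011]
wrist_force: [-0.6, 0.5, 0.3]
width: 0.21
```

View pics/k1.png

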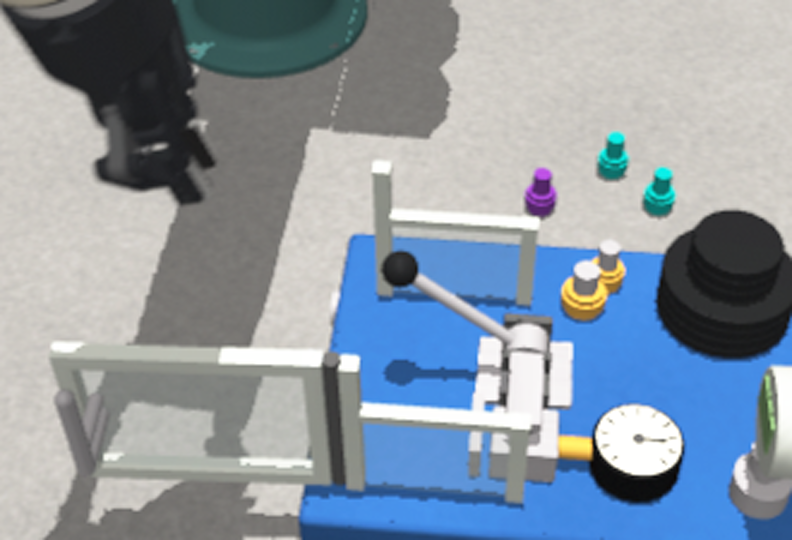

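```bash
python3 -m jog '[[-25,10,0,0,18],[-50,25,-10,0,18],[-61,40,-30,0,18],[-61,43,-60,0,18],[-61,43,-90,0,18],[-61,43,-120,0,18],[-61,43,-145,0,18],[-61,43,-151,0,18],[-57,70,-151,0,18],[-56,80,-151,0,18]]';  python3 -c "
from h import *
snap('l'); crop('l','scene',130,120,430,345,2.6,'l1'); print(bot.read_state()['tool_pos'])"
```

```text
time: 17.75
tool_pos: [0.522, 0.0744, 0.1665]
tcp_rot: [-1.111, 1.493, -1.011]
wrist_force: [0.9, 0.0, 0.1]
width: 0.214
[0.5212999  0.07388456 0.16612812]
```

View pics/l1.png

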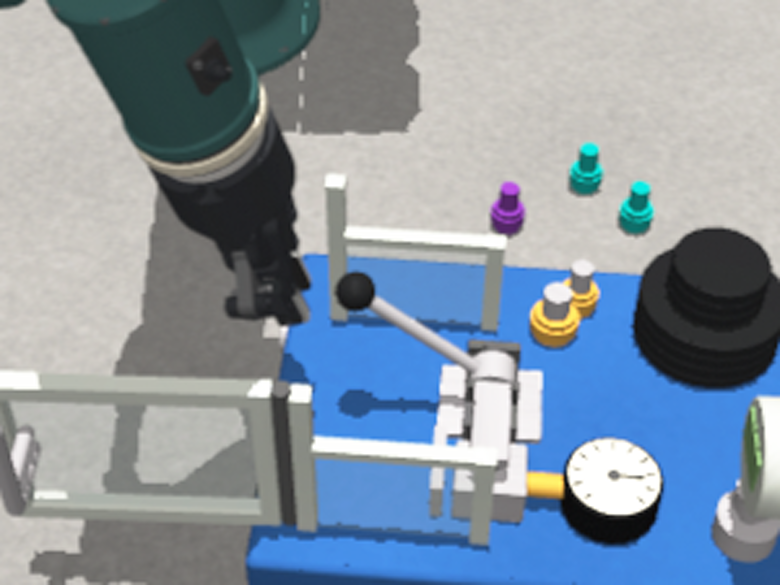

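View pics/l_wrist.png

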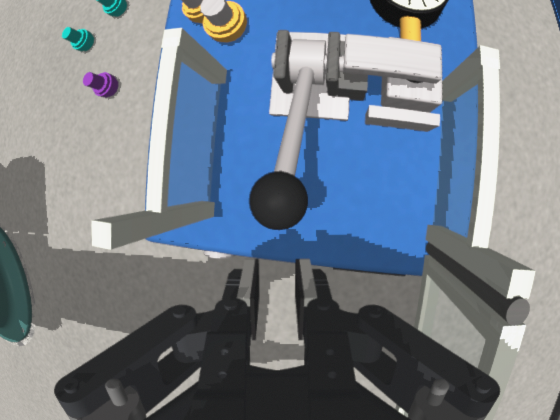

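View pics/l_side.png

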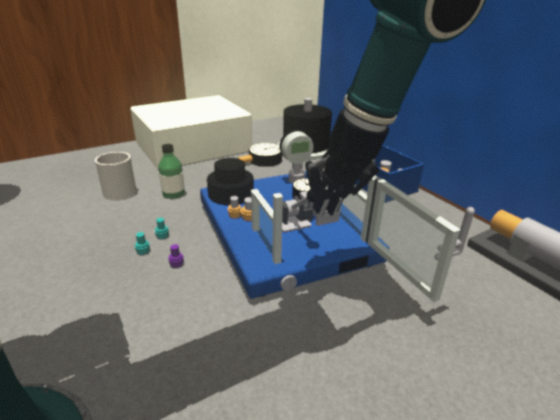

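```bash
python3 -m jog '[[1,12,0,0,18],[2,22,0,0,18],[3,30,8,0,18],[4,38,15,0,18],[5,46,21,0,18],[6,55,27,0,18],[8,64,32,0,18],[9,73,36,0,18],[10,83,39,0,18],[12,93,41,0,18]]';  python3 -c "
from h import *
snap('m'); crop('m','scene',130,120,430,345,2.6,'m1'); print(bot.read_state()['tool_pos'])"
```

```text
time: 19.15
tool_pos: [0.534, 0.1657, 0.2076]
tcp_rot: [-1.112, 1.492, -1.015]
wrist_force: [1.3, -8.0, 3.8]
width: 0.209
[0.53393631 0.16631428 0.20744889]
```

View pics/m1.png

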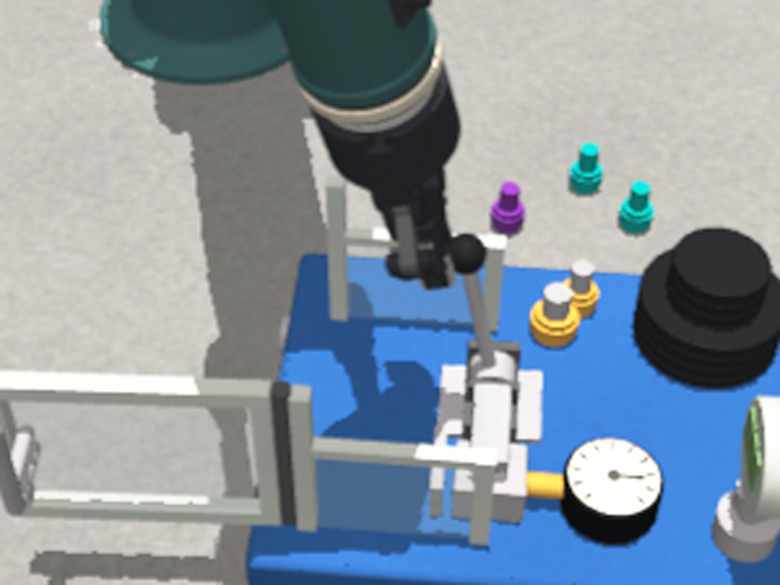

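View pics/m_wrist.png

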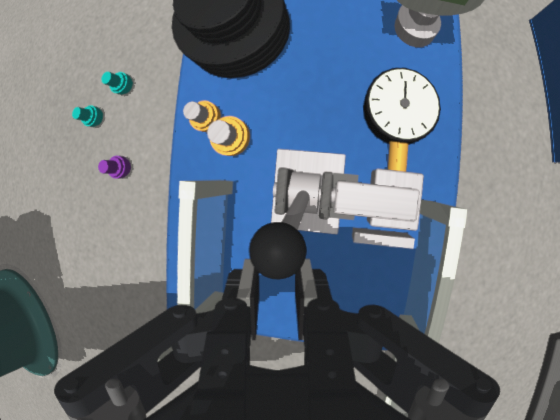

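```bash
python3 -m jog '[[1,10,1,0,18],[3,21,2,0,18],[4,31,1,0,18],[6,42,0,0,18],[9,62,-5,0,18],[10,75,-11,0,18],[12,84,-16,0,18],[13,93,-20,0,18],[14,98,-22,0,18],[14,98,-22,0,18]]';  python3 -c "
from h import *
snap('n'); crop('n','scene',130,120,430,345,2.6,'n1'); print(bot.read_state()['tool_pos'])"
```

```text
time: 20.55
tool_pos: [0.5463, 0.2653, 0.184]
tcp_rot: [-1.113, 1.496, -1.01]
wrist_force: [-1.0, 0.3, 0.2]
width: 0.21
[0.54674204 0.2647614  0.18453945]
```

View pics/n1.png

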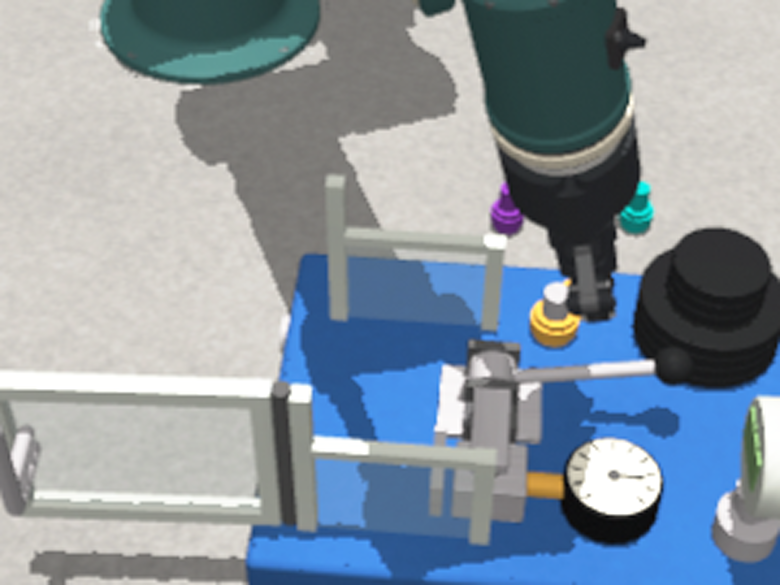

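View pics/n_wrist.png

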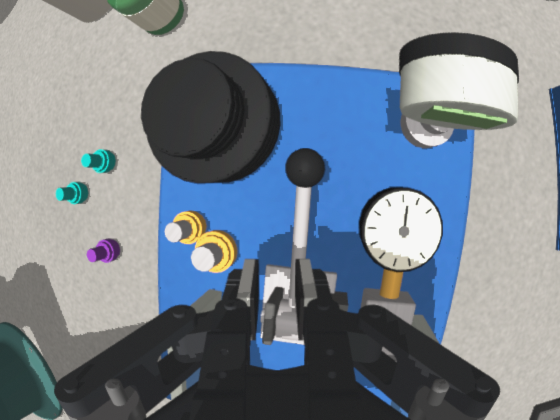

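Snapped closed. Now retreat straight up and check.

```bash
python3 -m jog '[[0,0,20,0,18],[0,0,45,0,18],[0,0,75,0,18],[0,0,105,0,18],[-5,-10,135,0,18],[-10,-30,150,0,18],[-20,-60,160,0,18],[-30,-90,160,0,18],[-30,-100,160,0,18],[-30,-100,160,0,18]]';  python3 -c "
from h import *
from fit import *
snap('o'); crop('o','scene',130,120,460,345,2.4,'o1');crop('o','side',190,120,400,310,3.5,'o2'); print(bot.read_state()['tool_pos'],bot.read_state()['wrist_force'])
p=np.load('rig.npy')
for t in (2.12,2.23):
  a=t-np.radians(50);X=w(p,[120*np.sin(a),0,80+120*np.cos(a)]);u,v=proj('o','scene',X);print(t,(u-130)*2.4,(v-120)*2.4); u,v=proj('o','side',X);print((u-190)*3.5,(v-120)*3.5)"
```

```text
time: 21.95
tool_pos: [0.5168, 0.1641, 0.3444]
tcp_rot: [-1.11, 1.497, -1.012]
wrist_force: [0.5, -0.4, -0.4]
width: 0.211
[0.51678272 0.16542956 0.34412826] [0.53796965 0.79295692 0.37464561]
2.12 620.8597459618288 323.7806555418061
275.54711227470085 165.61594221512757
2.23 623.1494916179319 335.7165660090436
273.39697929233637 181.88663236769472
```

View pics/o1.png

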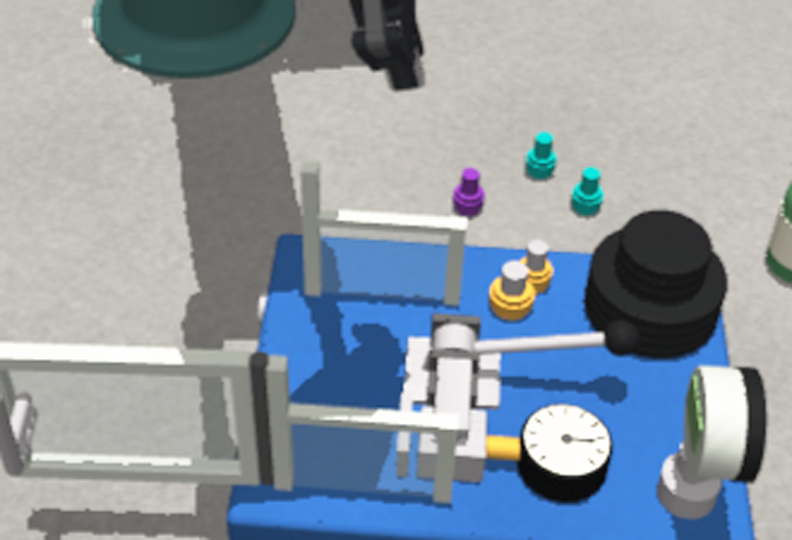

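View pics/o2.png

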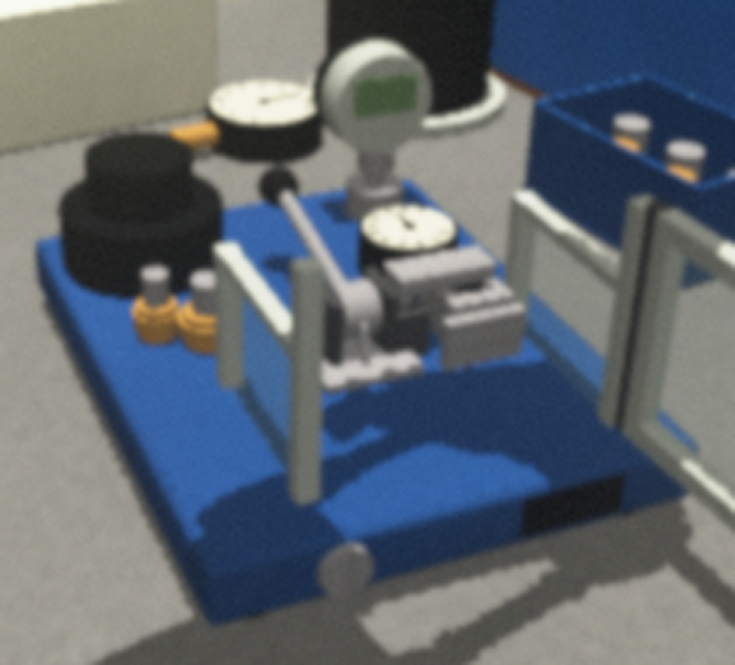

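```bash
python3 -c "
from h import *
bot.finish_job()"
```

```text
the job is handed in; nothing more can be done
```

The job is done and handed in at about 22 s of the 53 s. The guard stands wide open and the lever is snapped shut on the gauge block.

**Guard:** My first try at opening the door failed. At about 1 rad, joint 6 reached its range limit. The tool tilted about 16° and lost the handle, and the door swung back shut. I turned the gripper to the opposite half-turn and opened the door in a second pass to about 1.55 rad. It stayed there after I let go.

**Lever:** I pushed the ball up and over with the two fingers seated behind it. It went past its high point and snapped closed.

**Last checks:**
- **Lever:** the ball's image matches a lever value of 2.23 rad to within 1–2 pixels in both views.
- **Guard:** it was still wide open in the last pictures.
- **Gauge and fittings:** by eye they look unmoved, and both fittings are upright. I did not measure their shifts.
- **Robot:** it was clear of everything, and the wrist force read under 1 N.

**One doubt:** joint 6 read −2.551 rad at that limit, against a stated range of ±2.55. I could not tell whether this counts as passing the range.

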